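# Shear the top serving tile off a sprung stack and slide it home on the landing

## Task

Slide the top blue serving tile off the spring-loaded stack in the dispenser, along its two rails onto the white landing, until it lies flat there, and press it gently but surely home against the rubber pad of the red stop, ready for plating; leave it there touching the pad. The tiles are brittle and the stack is sprung: press and push only gently, never lift the tile, and leave the two tiles below it where they are. Do not disturb the things standing around.

Things in the scene. Friction and masses are not known exactly. Their poses are not given: they have to be found in the camera images.
- tile_dispenser: Stainless-steel spring dispenser, 292 x 112 mm, fixed, on four screw feet that hold its base plate 6 to 16 mm above the worktop (varies). Origin: underside of the base plate under the stack's centre; x = the way the tile slides, z up. The stack stands in a well from x = -52 mm (inside of back wall) to +57 mm, between side walls (inside faces y = -42, +42 mm), open towards +x. Beyond lies the white landing, x = 57 to 222 mm.
- well_top (a point): Centre of the stack, 58 mm above the dispenser's origin: level of the tops of the well's back and side walls. The top tile's upper face is 6 mm lower (unpressed), with about 2 mm of gap round it, so its edges cannot be reached until it has been slid. The well's floor is sprung: the stack sinks about 1 mm for each 9 N of press, and returns.
- landing_edge (a point): Middle of the landing's near edge, on its top, 40 mm above the dispenser's origin. Rails (inside faces 42 mm either side, tops 8 mm above the landing) guide the tile. The unpressed top tile's underside is about 2 mm higher than this; pressed hard (about 18 N) it sinks below and jams on the edge.
- top_tile: Top tile: flat blue glazed tile with thin white border line, 100 (x, slide direction) x 80 x 10 mm, about 0.19 kg. Origin: centre of its underside, z up. Glaze slides easily (friction about 0.2) on tiles and landing; fingers grip it better. Slid part-way it rests tilted, rear end on the stack, until it drops flat on the landing. Brittle: bears under 12 N from the fingers or against the stop.
- second_tile: Second tile, directly under the top tile, same shape. Origin: centre of its underside. It has 7 mm of free play towards the landing and must not be shifted. Freed of the top tile, its upper face stands about 2 mm above the landing.
- bottom_tile: Bottom tile, under the second, same shape. Origin: centre of its underside. Must not be shifted.
- buffer_stop: Red stop block, 80 mm wide, 18 mm high plus a black thumb knob (28 mm in all), clamped on the landing at x = 167 to 195 mm of the dispenser, same axes. Origin: at landing height, middle of the front face of its black rubber pad. The pad is stiff (1 mm for 10 N): a push of 2 to 6 N, held a moment, seats the tile surely. When the tile touches it, the tile's origin is at x = -50 mm here.
- pepper_mill: Wooden pepper mill, 58 x 58 x 160 mm, standing loose; origin centre of its underside. A bystander.
- floral_bowl: Small white bowl with a floral band, 100 mm across, 48 mm high, loose; origin centre of its underside. A bystander.
- spice_jar: Clear spice jar with a white lid, 44 mm across, 109 mm high, loose; origin centre of its underside. A bystander.
Not all that is in view belongs to the job. Leave any yellow look-alike of the top_tile alone.

How it is judged:
By the outcome, as a careful person would: the job done as asked, in the order asked, and still so for the second after the job is handed in, with the robot touching nothing.
It also fails if it takes over 61 s, if anything falls off the work surface, if the arm or the gripper's body presses on something with over 40 N, if the wrist force passes 120 N, or if a joint passes its speed limit or range.

## Robot

A 6-joint arm with a two-finger parallel gripper is mounted at the origin on a cart in front of the work surface, level with it; the furniture and walls round the work are solid. World frame = base frame: x ahead of the robot, y to its left, z up, the work surface at z = 0. Lengths are in m, angles in rad, forces in N, time in s.
With the tool pointing down it reaches from about 0.225 to 0.875 m from the base axis. Payload 3.4 kg.
Tool frame: the origin (TCP) lies between the finger pads; the fingertips stand 8 mm ahead of it and the grasp point (between the pads) lies 11 mm behind it; z points along the fingers, y is the line along which they close (so a half turn about z gives the same grasp; the last joint's range is limited). The gripper opens to 85 mm and grips with 20 to 120 N. Pads are 22 mm wide; open, the fingers measure 114 mm over their backs; the gripper's body (76 mm by 85 mm) begins 54 mm behind the grasp point. The pads swing forward as they close: fully open they stand 13 mm farther back than shut.
Start: joints at [-1.272, 0.276, 1.505, -0, 1.361, -0.121], TCP at [0.234, -0.525, 0.239] pointing down, gripper open.
Joint ranges: [-2.89, 2.89], [-0.75, 2.08], [0.22, 2.7], [-1.18, 4.32], [0.11, 2.71], [-2.7, 2.7]. Speed limits (rad/s): [2.57, 2.57, 3.14, 3.14, 3.14, 3.14].

## Interface

Orientations are given as a unit quaternion [w, x, y, z].
In Python, from rig import manip gives the robot as it stands.
- The arm moves only by the tool move_arm, never from a script. Its argument "deltas" is a list that holds one entry, the list of rows, each a list of 5 numbers: the shift along the tool's x, y, z normalised to -1 to 1, where 1 is 80 cm, then the turn about the tool's z normalised to -1 to 1, where 1 is 120 degrees, then the closure, from -1 (fully open) to 1 (shut). In form: [[[tx, ty, tz, twist, grip], ...]]. A call has 1 to 12 rows; each row is the pose to reach, as a shift and turn from the pose commanded when the call began, along the tool's axes at that moment; what a row does not reach only later rows make up. A row lasts 1/10 s, in which the tool goes at most 50 mm and 8.59 degrees, less where a joint would pass 70% of its speed; a pose out of reach is approached as far as the arm can. A call with a number of a shift or a turn outside -1 to 1 is refused whole. A call with a gripper value outside its range is refused whole. The fingers move at their own pace and stop on an object; "squeeze" is the grip in N (left out, the last holds). Time passes only in rows, so rows that repeat a pose let the fingers close. It gives the time, the measured TCP pose, the force, the opening and the grip force at its end, in the units of the state.
- manip.get_state(): the state, without advancing time (a new reading comes with each control period).
- manip.get_image(name): name is "scene" or "side" or "wrist"; returns the picture (480x640x3 uint8, red, green, blue); there is no depth.
- manip.camera_params(name): a dict with "fx", "fy", "cx", "cy" (pixels), "R" (3x3) and "t" (3): a world point X has camera coordinates R X + t; the wrist camera has in their place "tool_from_camera" (4x4, takes a point from camera to tool coordinates, whose origin is the TCP and whose axes are the flange's). Camera axes: x right, y down, z forward; pixel columns grow to the right and rows downward; lengths in m; the calibration is good to about 2 mm. A picture is of the moment at which its call begins: read the wrist's pose just before it. camera_params takes no time and is no camera call.
- manip.sign_off(): hands the job in; it is judged then, once.
The state is a dict: "clock": time; "qpos": joint angles; "qd": joint speeds; "effort": joint torques, N m; "position": TCP position; "ee_rot": TCP orientation; "contact_force": force on the tool from outside, world axes, zero at the start; "moment": the same for the moment, N m; "width": finger opening in m; "gripper_force": force on a finger pad.
Only numpy, scipy, OpenCV 4.12 (cv2) and the standard library are available. Lean on these libraries where they do the work, as an engineer would, in place of code of your own. Each camera call takes 0.05 s, during which the arm holds its last target. There are 200 camera calls.

## Working session

There is one attempt and no reset: what is moved stays moved. The work goes in short steps, Python scripts to look and compute and a tool call to move; the robot and the scene stay as the last step left them, time stands still between calls to the robot, and variables do not carry over. Pictures are saved under pics/ and viewed, at most 10 in all, crops included, and the job is handed in when it is done.

Besides the shell and the picture viewer there is one more tool, called as a command line: name --argument value ..., lists and objects as JSON in quotes. move_arm: Moves the arm, as the interface text tells. Scaled input: -1 to 1 covers 80 cm each way for a shift and 120 degrees each way for a turn. Its arguments: {"type":"object","properties":{"deltas":{"type":"array","items":{"type":"array","items":{"type":"array","items":{"type":"number","minimum":-1,"maximum":1}}}},"squeeze":{"type":"number"}},"required":["deltas"]}

```bash
ls; mkdir -p pics; python3 - <<'E'
from rig import manip
import cv2,numpy as np
s=manip.get_state();print(s)
for n in("scene","side"):
    im=manip.get_image(n);cv2.imwrite(f"pics/{n}0.png",im[:,:,::-1]);p=manip.camera_params(n);print(n,p)
print(manip.camera_params("wrist"))
E
```

```text
pics
{'clock': 0.0, 'qpos': array([-1.27201009e+00,  2.76627033e-01,  1.50618135e+00,  3.03633990e-05,
        1.36074649e+00, -1.21001605e-01]), 'qd': array([ 0.00059984,  0.00038068, -0.00096763,  0.00081418,  0.00143489,
        0.00124291]), 'effort': array([ 1.61846376e-03, -4.16763461e+01, -2.45810544e+01,  5.40726307e-05,
        1.08458090e-02, -7.10224413e-06]), 'position': array([ 0.23419169, -0.52454439,  0.23840226]), 'ee_rot': array([-9.78551867e-04,  9.78053214e-01,  2.08352940e-01, -7.23118393e-05]), 'contact_force': array([-0.26826352, -0.575822  , -0.13642079]), 'moment': array([-0.01180418,  0.01952156,  0.01304223]), 'gripper_force': 0.0, 'width': 0.0858294963049975}
scene {'fx': 501.00644402893863, 'fy': 501.00644402893863, 'cx': 317.27280525102566, 'cy': 227.80293543015188, 'R': array([[-0.73696353, -0.67561578,  0.02069002],
       [-0.48405806,  0.50615275, -0.71379072],
       [ 0.47177596, -0.5360529 , -0.70005338]]), 't': array([0.33554668, 0.32412428, 0.95748368])}
side {'fx': 550.8237538982323, 'fy': 550.8237538982323, 'cx': 328.5757259889086, 'cy': 241.05632326641174, 'R': array([[-0.93661733, -0.35034106, -0.00301967],
       [-0.17632022,  0.47879519, -0.86003857],
       [ 0.30275263, -0.8049946 , -0.51022008]]), 't': array([0.49106222, 0.17619497, 1.01847828])}
{'fx': 338.88520097214473, 'fy': 338.88520097214473, 'cx': 319.56875555878554, 'cy': 237.94809811200616, 'tool_from_camera': array([[-5.44168293e-04, -9.66358545e-01, -2.57198108e-01,
         6.42929950e-02],
       [ 9.99999807e-01, -6.03361846e-04,  1.51228512e-04,
         8.26650071e-04],
       [-3.01324490e-04, -2.57197976e-01,  9.66358686e-01,
        -1.34100074e-01],
       [ 0.00000000e+00,  0.00000000e+00,  0.00000000e+00,
         1.00000000e+00]])}
```

View pics/scene0.png

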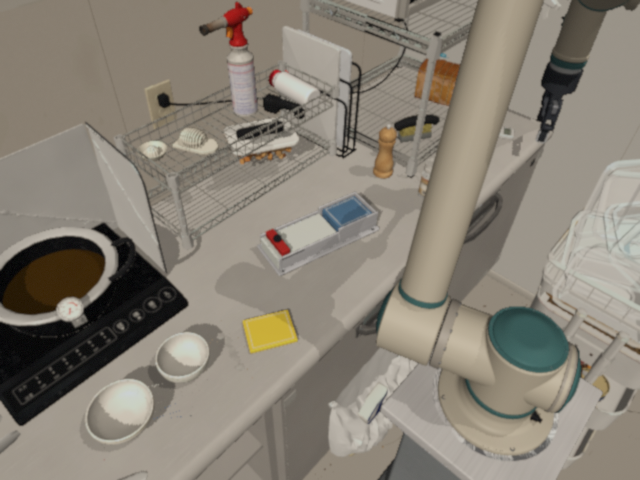

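View pics/side0.png

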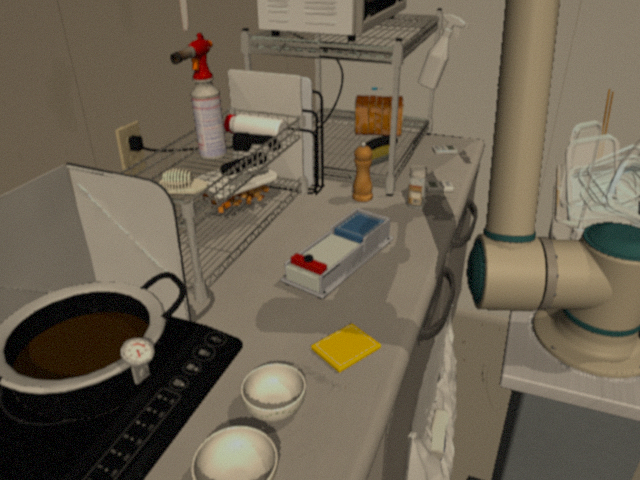

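The scene view shows the blue tile at about (348,213) and the red stop at about (277,240). The side view has them at about (362,227) and (308,263). The mill stands beyond the stack at scene (384,152), and the jar at side (416,187). The yellow tile and the bowls are well away. Next I'll measure the tile and stop from both views.

```bash
cat > h.py <<'E'
import cv2,numpy as np
from scipy.spatial.transform import Rotation as Ro
from rig import manip
def cam(n,s=None):
    p=manip.camera_params(n)
    if n!="wrist": R=p["R"].T;return p,R,-R@p["t"]
    q=s["ee_rot"];R=Ro.from_quat([q[1],q[2],q[3],q[0]]).as_matrix();T=p["tool_from_camera"]
    return p,R@T[:3,:3],R@T[:3,3]+s["position"]
def ray(c,uv):
    p,R,o=c;d=R@np.array([(uv[0]-p["cx"])/p["fx"],(uv[1]-p["cy"])/p["fy"],1]);return o,d/np.linalg.norm(d)
def plane(c,uv,z):
    o,d=ray(c,uv);return o+d*(z-o[2])/d[2]
def tri(r1,r2):
    (a,u),(b,v)=r1,r2
    st=np.linalg.lstsq(np.c_[u,-v],b-a,rcond=None)[0];P,Q=a+u*st[0],b+v*st[1]
    return (P+Q)/2,np.linalg.norm(P-Q)
def mask(im,col):
    h=cv2.cvtColor(im,cv2.COLOR_RGB2HSV)
    lo,hi={"blue":((98,90,40),(118,255,255)),"red":((0,150,60),(8,255,255))}[col]
    m=cv2.inRange(h,lo,hi)
    if col=="red": m|=cv2.inRange(h,(172,150,60),(180,255,255))
    return m
def blob(m,near,rad):
    n,l,st,ce=cv2.connectedComponentsWithStats(m)
    k=[i for i in range(1,n) if np.hypot(*(ce[i]-near))<rad]
    k=max(k,key=lambda i:st[i,4]);c=max(cv2.findContours((l==k).astype(np.uint8),0,1)[0],key=cv2.contourArea)
    return ce[k],st[k,4],c
def quad(c):
    h=cv2.convexHull(c)
    for e in np.arange(1,15,.25):
        a=cv2.approxPolyDP(h,e,True)
        if len(a)==4:return a[:,0].astype(float)
    return cv2.boxPoints(cv2.minAreaRect(c))
E
python3 - <<'E'
from h import *
near={"scene":{"blue":(348,213),"red":(277,240)},"side":{"blue":(362,227),"red":(308,263)}}
R={}
for n in near:
    im=cv2.imread(f"pics/{n}0.png")[:,:,::-1].copy();c=cam(n)
    for col in("blue","red"):
        ce,a,k=blob(mask(im,col),near[n][col],25);R[n,col]=ray(c,ce)
        print(n,col,ce,a)
        if col=="blue":
            q=quad(k);P=np.array([plane(c,u,.063) for u in q]);print(q.tolist(),P.round(4).tolist(),np.linalg.norm(P-np.roll(P,-1,0),axis=1),P.mean(0))
for col in("blue","red"):print(col,tri(R["scene",col],R["side",col]))
E
```

```text
scene blue [347.04782609 211.16086957] 460
[[365.0, 212.0], [341.0, 222.0], [329.0, 210.0], [352.0, 200.0]] [[0.4656, -0.1829, 0.063], [0.4852, -0.1151, 0.063], [0.5344, -0.1271, 0.063], [0.5173, -0.1952, 0.063]] [0.07062777 0.05063908 0.07021512 0.05309237] [ 0.50063119 -0.15505846  0.063     ]
scene red [277.72368421 242.68421053] 228
side blue [359.8125     224.22916667] 384
[[379.0, 221.0], [362.0, 234.0], [342.0, 227.0], [358.0, 215.0]] [[0.4669, -0.1796, 0.063], [0.4856, -0.1087, 0.063], [0.5377, -0.1233, 0.063], [0.5215, -0.191, 0.063]] [0.0734061  0.05413322 0.06959703 0.05575605] [ 0.50295597 -0.15066462  0.063     ]
side red [308.04843305 263.88319088] 351
blue (array([ 0.50695178, -0.16332377,  0.05417151]), np.float64(0.002749335491959588))
red (array([0.55744106, 0.02827851, 0.04979702]), np.float64(0.0039036707325681053))
```

```bash
python3 - <<'E'
from h import *
a,b=cam("scene"),cam("side")
print("mill",plane(a,(384,176),0),plane(b,(363,199),0));print("jar",plane(b,(416,203),0));print("post",plane(a,(411,175),0),plane(b,(392,189),0));print("shelf post L",plane(a,(188,247),0))
E
```

```text
mill [ 0.56042758 -0.39754614  0.        ] [ 0.57239316 -0.39839763  0.        ]
jar [ 0.43050811 -0.4245473   0.        ]
post [ 0.50708118 -0.45544473  0.        ] [ 5.14172168e-01 -4.87934754e-01 -1.11022302e-16]
shelf post L [0.73805765 0.15790665 0.        ]
```

move_arm --deltas '[[[0.06,-0.03,0,-0.07,1],[0.12,-0.06,0,-0.14,1],[0.18,-0.09,0,-0.2,1],[0.24,-0.12,0.01,-0.25,1],[0.3,-0.16,0.01,-0.3,1],[0.36,-0.2,0.02,-0.35,1],[0.42,-0.23,0.03,-0.4,1],[0.47,-0.26,0.04,-0.417,1],[0.497,-0.277,0.047,-0.417,1],[0.497,-0.277,0.047,-0.417,1],[0.497,-0.277,0.047,-0.417,1],[0.497,-0.277,0.047,-0.417,1]]]' --squeeze 20

```text
clock: 1.3
position: [0.5066, -0.1615, 0.2016]
ee_rot: [0.0, 0.798, 0.602, -0.001]
contact_force: [-0.2, 0.1, -0.7]
width: -0.0001
gripper_force: 0.0
```

```bash
python3 - <<'E'
from h import *
s=manip.get_state();im=manip.get_image("wrist");cv2.imwrite("pics/w1.png",im[:,:,::-1]);np.save("w1.npy",[s],allow_pickle=True)
print(s["clock"],s["position"],s["ee_rot"],s["contact_force"],s["qpos"],s["width"])
E
```

```text
1.3 [ 0.50655754 -0.16147789  0.2016046 ] [ 5.71333305e-05  7.98134119e-01  6.02479467e-01 -6.45420701e-04] [-0.24735532  0.1335098  -0.69905703] [-4.38688244e-01  2.35961460e-01  1.65785490e+00 -1.25995795e-03
  1.24827784e+00 -1.60700699e-01] -0.00011350696572166211
```

View pics/w1.png

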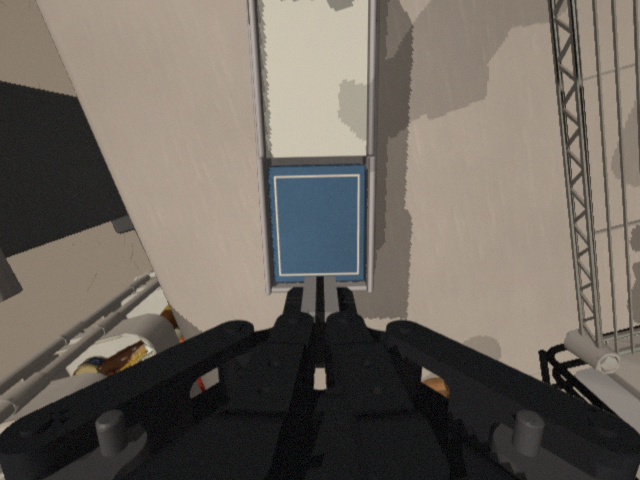

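The wrist view shows the whole tile, with corners at about (268,165), (366,165), (368,284) and (269,284). The landing runs up the picture and the fingertips are at about (320,280). Next I'll fit its outline.

```bash
python3 - <<'E'
from h import *
s=np.load("w1.npy",allow_pickle=True)[0];c=cam("wrist",s)
im=cv2.imread("pics/w1.png")[:,:,::-1].copy();h=cv2.cvtColor(im,cv2.COLOR_RGB2HSV)
m=cv2.inRange(h,(98,90,40),(118,255,255));m[:150]=0;m[300:]=0;m[:,:255]=0;m[:,380:]=0
k=cv2.convexHull(np.vstack(cv2.findContours(m,0,1)[0]));q=quad(k)
for z in(.058,.062,.068):
    P=np.array([plane(c,u,z) for u in q]);print(z,q.tolist(),P[:,:2].round(4).tolist(),np.linalg.norm(P-np.roll(P,-1,0),axis=1).round(4),P.mean(0).round(4))
E_=[]
P=np.array([plane(c,u,.06) for u in q])
for i in range(4):
    d=P[(i+1)%4]-P[i];print(np.degrees(np.arctan2(d[1],d[0])).round(2))
R=c[1];p=manip.camera_params("wrist")
q0=s["ee_rot"];X=Ro.from_quat([q0[1],q0[2],q0[3],q0[0]]).as_matrix();print("tool x yaw",np.degrees(np.arctan2(X[1,0],X[0,0])),X[:,2])
E
```

```text
0.058 [[363.0, 166.0], [363.0, 279.0], [276.0, 281.0], [268.0, 169.0]] [[0.5536, -0.1234], [0.5301, -0.2176], [0.4562, -0.1985], [0.4796, -0.1048]] [0.0971 0.0763 0.0966 0.0764] [ 0.5049 -0.1611  0.058 ]
0.062 [[363.0, 166.0], [363.0, 279.0], [276.0, 281.0], [268.0, 169.0]] [[0.5532, -0.1231], [0.53, -0.2159], [0.4572, -0.197], [0.4802, -0.1047]] [0.0957 0.0752 0.0952 0.0753] [ 0.5052 -0.1602  0.062 ]
0.068 [[363.0, 166.0], [363.0, 279.0], [276.0, 281.0], [268.0, 169.0]] [[0.5526, -0.1226], [0.5299, -0.2134], [0.4586, -0.1949], [0.4812, -0.1046]] [0.0936 0.0736 0.0931 0.0736] [ 0.5056 -0.1589  0.068 ]
-104.04
165.48
75.98
-14.16
tool x yaw 74.09540684044933 [-9.61421248e-04 -8.68905560e-04 -9.99999160e-01]
```

move_arm --deltas '[[[-0.005,-0.002,0.05,-0.0155,1],[-0.005,-0.002,0.1,-0.0155,1],[-0.005,-0.002,0.13,-0.0155,1],[-0.005,-0.002,0.1457,-0.0155,1],[-0.005,-0.002,0.1457,-0.0155,1],[-0.005,-0.002,0.1457,-0.0155,1],[-0.005,-0.002,0.1457,-0.0155,1]]]'

```text
clock: 2.05
position: [0.5051, -0.1653, 0.0864]
ee_rot: [0.001, 0.789, 0.615, 0.001]
contact_force: [-0.1, -0.0, 0.9]
width: 0.0002
gripper_force: 0.0
```

```bash
cat > st.py <<'E'
from h import *
s=manip.get_state();q=s["ee_rot"];X=Ro.from_quat([q[1],q[2],q[3],q[0]]).as_matrix()
u=np.array([np.cos(np.radians(75.97)),np.sin(np.radians(75.97)),0]);o=np.array([.505,-.160,0])
d=s["position"]-o;f=s["contact_force"]
print(round(s["clock"],2),"along",(d@u).round(4),"lat",(d@[-u[1],u[0],0]).round(4),"z",s["position"][2].round(5),"Fz",f[2].round(2),"Falong",(f@u).round(2),"yaw",np.degrees(np.arctan2(X[1,0],X[0,0])).round(2))
E
python3 st.py; python3 - <<'E'
from h import *
s=manip.get_state();im=manip.get_image("wrist");cv2.imwrite("pics/w2.png",im[:,:,::-1])
im=manip.get_image("side");cv2.imwrite("pics/s2.png",cv2.resize(im[170:330,240:440],(800,640))[:600,:,::-1])
E
```

```text
2.05 along -0.0051 lat -0.0014 z 0.08641 Fz 0.87 Falong -0.06 yaw 75.88
```

View pics/w2.png

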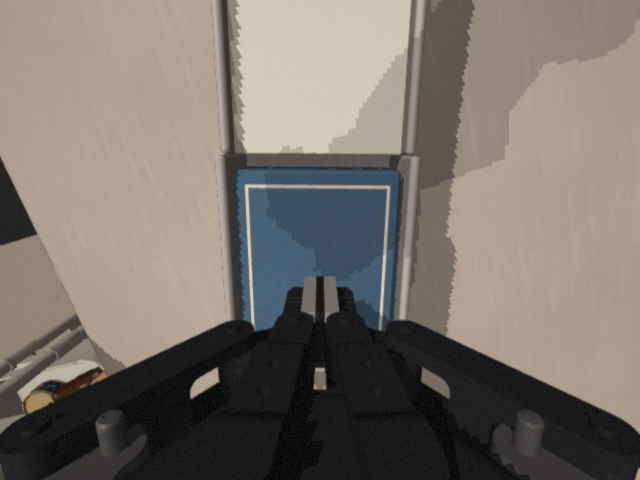

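The fingers are centred over the tile and aligned with the rails; its front edge is at row 170. Next I'll descend slowly until it makes contact.

move_arm --deltas '[[[0,0,0.005,0,1],[0,0,0.01,0,1],[0,0,0.01,0,1],[0,0,0.01,0,1],[0,0,0.01,0,1]]]'

```text
clock: 2.65
position: [0.5045, -0.164, 0.0771]
ee_rot: [0.0, 0.788, 0.615, -0.0]
contact_force: [0.1, 0.1, -0.8]
width: 0.0001
gripper_force: 0.0
```

move_arm --deltas '[[[0,0,0.001,0,1],[0,0,0.002,0,1],[0,0,0.0025,0,1],[0,0,0.0025,0,1]]]'

```text
clock: 3.05
position: [0.5044, -0.1641, 0.0751]
ee_rot: [-0.0, 0.788, 0.615, -0.0]
contact_force: [0.5, 0.2, -0.3]
width: -0.0002
gripper_force: 0.0
```

move_arm --deltas '[[[0,0,0.001,0,1],[0,0,0.001,0,1],[0,0,0.001,0,1]]]'

```text
clock: 3.35
position: [0.5045, -0.1641, 0.0743]
ee_rot: [0.0, 0.788, 0.615, -0.0]
contact_force: [0.4, -0.9, -0.9]
width: -0.0
gripper_force: 0.0
```

move_arm --deltas '[[[0,0,0.0008,0,1],[0,0,0.0008,0,1],[0,0,0.0008,0,1]]]'

```text
clock: 3.65
position: [0.5045, -0.1641, 0.0737]
ee_rot: [0.0, 0.788, 0.615, -0.0]
contact_force: [1.1, -0.5, -0.8]
width: 0.0002
gripper_force: 0.0
```

move_arm --deltas '[[[0,0,0.0008,0,1],[0,0,0.0008,0,1],[0,0,0.0008,0,1]]]'

```text
clock: 3.95
position: [0.5045, -0.1641, 0.073]
ee_rot: [0.0, 0.788, 0.615, -0.0]
contact_force: [0.8, 0.4, -0.3]
width: -0.0
gripper_force: 0.0
```

move_arm --deltas '[[[0,0,0.0008,0,1],[0,0,0.0008,0,1],[0,0,0.0008,0,1]]]'

```text
clock: 4.25
position: [0.5045, -0.1641, 0.0724]
ee_rot: [0.0, 0.788, 0.615, -0.0]
contact_force: [-0.8, -0.4, -0.3]
width: 0.0004
gripper_force: 0.0
```

move_arm --deltas '[[[0,0,0.0008,0,1],[0,0,0.0008,0,1],[0,0,0.0008,0,1]]]'

```text
clock: 4.55
position: [0.5045, -0.1641, 0.0717]
ee_rot: [0.0, 0.788, 0.615, -0.0]
contact_force: [-0.1, -0.8, 0.3]
width: 0.0001
gripper_force: 0.0
```

move_arm --deltas '[[[0,0,0.0008,0,1],[0,0,0.0008,0,1],[0,0,0.0008,0,1]]]'

```text
clock: 4.85
position: [0.5045, -0.1641, 0.0711]
ee_rot: [0.0, 0.788, 0.615, -0.0]
contact_force: [0.0, -0.1, 1.1]
width: -0.0
gripper_force: 0.0
```

move_arm --deltas '[[[0,0,0.0004,0,1],[0,0,0.0004,0,1]]]'

```text
clock: 5.05
position: [0.5045, -0.1641, 0.0708]
ee_rot: [0.0, 0.788, 0.615, -0.0]
contact_force: [0.2, -0.0, 0.4]
width: -0.0002
gripper_force: 0.0
```

move_arm --deltas '[[[0,0,0.0004,0,1],[0,0,0.0004,0,1]]]'

```text
clock: 5.25
position: [0.5045, -0.1641, 0.0704]
ee_rot: [-0.0, 0.788, 0.615, -0.0]
contact_force: [-0.3, -0.3, -0.8]
width: 0.0001
gripper_force: 0.0
```

move_arm --deltas '[[[0,0,0.0006,0,1],[0,0,0.0006,0,1]]]'

```text
clock: 5.45
position: [0.5045, -0.1641, 0.07]
ee_rot: [-0.0, 0.788, 0.615, -0.0]
contact_force: [-0.0, 0.7, 0.3]
width: -0.0004
gripper_force: 0.0
```

move_arm --deltas '[[[0,0,0.0006,0,1],[0,0,0.0006,0,1]]]'

```text
clock: 5.65
position: [0.5045, -0.1641, 0.0695]
ee_rot: [-0.0, 0.788, 0.615, -0.0]
contact_force: [-1.2, 0.5, 0.6]
width: 0.0001
gripper_force: 0.0
```

move_arm --deltas '[[[0,0,0.0004,0,1],[0,0,0.0004,0,1]]]'

```text
clock: 5.85
position: [0.5045, -0.1641, 0.0692]
ee_rot: [0.0, 0.788, 0.615, -0.0]
contact_force: [-0.1, -0.0, -0.6]
width: -0.0
gripper_force: 0.0
```

move_arm --deltas '[[[0,0,0.0006,0,1],[0,0,0.0006,0,1]]]'

```text
clock: 6.05
position: [0.5044, -0.1641, 0.0687]
ee_rot: [-0.0, 0.788, 0.615, -0.0]
contact_force: [-0.2, 0.6, -0.6]
width: -0.0003
gripper_force: 0.0
```

move_arm --deltas '[[[0,0,0.0006,0,1],[0,0,0.0006,0,1]]]'

```text
clock: 6.25
position: [0.5045, -0.1641, 0.0682]
ee_rot: [0.0, 0.788, 0.615, -0.0]
contact_force: [0.6, 0.7, 0.6]
width: -0.0001
gripper_force: 0.0
```

move_arm --deltas '[[[0,0,0.0006,0,1],[0,0,0.0006,0,1]]]'

```text
clock: 6.45
position: [0.5044, -0.1641, 0.0677]
ee_rot: [-0.0, 0.788, 0.615, -0.0]
contact_force: [-0.3, -0.1, -0.8]
width: 0.0
gripper_force: 0.0
```

move_arm --deltas '[[[0,0,0.0004,0,1],[0,0,0.0004,0,1]]]'

```text
clock: 6.65
position: [0.5045, -0.1641, 0.0674]
ee_rot: [0.0, 0.788, 0.615, -0.0]
contact_force: [0.4, -0.3, -0.3]
width: 0.0001
gripper_force: 0.0
```

move_arm --deltas '[[[0,0,0.0006,0,1],[0,0,0.0006,0,1]]]'

```text
clock: 6.85
position: [0.5045, -0.1641, 0.0669]
ee_rot: [-0.0, 0.788, 0.615, -0.0]
contact_force: [0.1, 0.2, -0.3]
width: 0.0
gripper_force: 0.0
```

move_arm --deltas '[[[0,0,0.0005,0,1],[0,0,0.0005,0,1]]]'

```text
clock: 7.05
position: [0.5044, -0.1641, 0.0665]
ee_rot: [-0.0, 0.788, 0.615, -0.0]
contact_force: [0.5, 0.3, -0.7]
width: 0.0003
gripper_force: 0.0
```

move_arm --deltas '[[[0,0,0.0006,0,1],[0,0,0.0006,0,1]]]'

```text
clock: 7.25
position: [0.5045, -0.1641, 0.0661]
ee_rot: [0.0, 0.788, 0.615, -0.0]
contact_force: [0.1, -0.7, -0.9]
width: -0.0002
gripper_force: 0.0
```

move_arm --deltas '[[[0,0,0.0005,0,1],[0,0,0.0005,0,1]]]'

```text
clock: 7.45
position: [0.5045, -0.1641, 0.0659]
ee_rot: [0.0, 0.788, 0.615, 0.0]
contact_force: [-1.3, 0.3, 2.0]
width: -0.0001
gripper_force: 0.9
```

move_arm --deltas '[[[0,0,0.0003,0,1],[0,0,0.0003,0,1]]]'

```text
clock: 7.65
position: [0.5045, -0.1641, 0.0657]
ee_rot: [0.0, 0.788, 0.615, 0.0]
contact_force: [-1.6, -0.1, 3.7]
width: 0.0001
gripper_force: 1.7
```

```bash
python3 st.py
```

```text
7.65 along -0.0041 lat -0.0005 z 0.06572 Fz 3.7 Falong -0.52 yaw 75.95
```

move_arm --deltas '[[[0.003,0,0.0001,0,1],[0.006,0,0.0001,0,1],[0.01,0,0.0001,0,1]]]'

```text
clock: 7.95
position: [0.5069, -0.1565, 0.0656]
ee_rot: [0.001, 0.788, 0.615, 0.0]
contact_force: [-0.5, 0.2, 3.9]
width: 0.0
gripper_force: 1.9
```

```bash
cat > look.py <<'E'
import sys;from h import *
exec(open("st.py").read().split("\n",1)[1])
w=manip.get_image("wrist");cv2.imwrite(f"pics/{sys.argv[1]}.png",w[:,:,::-1])
# front edge of the blue: median topmost blue row, columns 270-370
m=mask(w,"blue");r=[np.flatnonzero(m[20:,k])[0]+20 for k in range(270,370) if m[20:,k].any()]
c=cam("wrist",s)
if r:
    P=plane(c,(320,np.median(r)),s["position"][2]-.008);print("front row",np.median(r),"front-edge along (tile centre)",((P-o)@u-.05).round(4))
E
python3 look.py w3
```

```text
7.95 along 0.0039 lat -0.001 z 0.06565 Fz 3.95 Falong 0.05 yaw 75.95
front row 176.0 front-edge along (tile centre) 0.0064
```

move_arm --deltas '[[[0.004,0,0.0001,0,1],[0.009,0,0.0001,0,1],[0.014,0,0.0001,0,1],[0.019,0,0.0001,0,1]]]'

```text
clock: 8.4
position: [0.5104, -0.1413, 0.0655]
ee_rot: [0.0, 0.788, 0.615, 0.0]
contact_force: [-0.4, -1.0, 5.9]
width: -0.0003
gripper_force: 2.6
```

```bash
python3 look.py w4
```

```text
8.4 along 0.0194 lat -0.0007 z 0.06547 Fz 5.87 Falong -1.08 yaw 75.96
front row 176.0 front-edge along (tile centre) 0.022
```

View pics/w4.png

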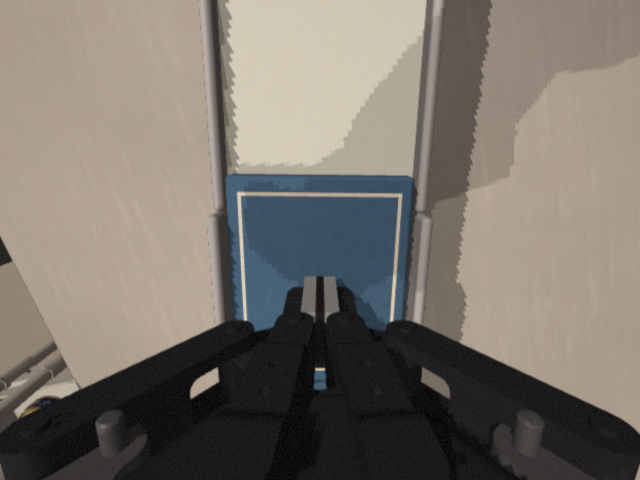

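The tile moves with the fingers; its front edge stays at row 176 and is now past the landing edge. I'll ease off the press slightly and continue.

move_arm --deltas '[[[0.004,0,-0.0002,0,1],[0.009,0,-0.0002,0,1],[0.014,0,-0.0002,0,1],[0.019,0,-0.0002,0,1]]]'

```text
clock: 8.85
position: [0.5139, -0.1265, 0.0655]
ee_rot: [0.0, 0.788, 0.615, -0.0]
contact_force: [-0.6, -1.1, 5.1]
width: 0.0002
gripper_force: 2.4
```

```bash
python3 look.py w5
```

```text
8.85 along 0.0347 lat -0.0005 z 0.06547 Fz 5.07 Falong -1.22 yaw 75.96
front row 176.0 front-edge along (tile centre) 0.0372
```

move_arm --deltas '[[[0.004,0,-0.0001,0,1],[0.009,0,-0.0001,0,1],[0.0125,0,-0.0001,0,1]]]'

```text
clock: 9.2
position: [0.5162, -0.1168, 0.0655]
ee_rot: [-0.0, 0.788, 0.615, -0.0]
contact_force: [-0.3, -1.2, 4.6]
width: 0.0002
gripper_force: 2.2
```

```bash
python3 look.py w6
```

```text
9.2 along 0.0446 lat -0.0004 z 0.06547 Fz 4.59 Falong -1.22 yaw 75.96
front row 176.0 front-edge along (tile centre) 0.0472
```

Small steps now, because the tile may tip onto the landing.

move_arm --deltas '[[[0.004,0,0,0,1],[0.008,0,0,0,1],[0.0095,0,0,0,1]]]'

```text
clock: 9.55
position: [0.5181, -0.1095, 0.0655]
ee_rot: [-0.0, 0.788, 0.615, -0.0]
contact_force: [-0.2, -0.4, 3.0]
width: -0.0001
gripper_force: 2.2
```

```bash
python3 look.py w7
```

```text
9.55 along 0.0522 lat -0.0004 z 0.06549 Fz 2.97 Falong -0.38 yaw 75.96
front row 176.0 front-edge along (tile centre) 0.0548
```

move_arm --deltas '[[[0.004,0,0.0001,0,1],[0.007,0,0.0001,0,1],[0.0075,0,0.0001,0,1]]]'

```text
clock: 9.9
position: [0.5196, -0.1037, 0.0655]
ee_rot: [0.0, 0.788, 0.615, 0.0]
contact_force: [-1.0, -1.6, 5.5]
width: -0.0002
gripper_force: 2.1
```

```bash
python3 look.py w8
```

```text
9.9 along 0.0582 lat -0.0005 z 0.06546 Fz 5.52 Falong -1.83 yaw 75.97
front row 176.0 front-edge along (tile centre) 0.0607
```

move_arm --deltas '[[[0.004,0,0,0,1],[0.009,0,0.0001,0,1],[0.0135,0,0.0002,0,1],[0.015,0,0.0002,0,1]]]'

```text
clock: 10.35
position: [0.5225, -0.0919, 0.0653]
ee_rot: [0.0, 0.788, 0.616, 0.0]
contact_force: [-1.1, -0.9, 5.0]
width: -0.0004
gripper_force: 2.2
```

```bash
python3 look.py w9
```

```text
10.35 along 0.0704 lat -0.0005 z 0.06531 Fz 5.04 Falong -1.13 yaw 75.98
front row 176.0 front-edge along (tile centre) 0.0729
```

move_arm --deltas '[[[0.004,0,0.0001,0,1],[0.009,0,0.0002,0,1],[0.0135,0,0.0003,0,1],[0.015,0,0.0003,0,1]]]'

```text
clock: 10.8
position: [0.5256, -0.0803, 0.0652]
ee_rot: [0.0, 0.788, 0.615, 0.0]
contact_force: [-0.7, -0.9, 4.7]
width: -0.0001
gripper_force: 2.5
```

```bash
python3 look.py w10
```

```text
10.8 along 0.0823 lat -0.0006 z 0.06516 Fz 4.72 Falong -1.05 yaw 75.97
front row 177.0 front-edge along (tile centre) 0.0845
```

move_arm --deltas '[[[0.004,0,0.0001,0,1],[0.009,0,0.0002,0,1],[0.0125,0,0.0002,0,1],[0.0125,0,0.0002,0,1]]]'

```text
clock: 11.25
position: [0.5281, -0.0703, 0.0651]
ee_rot: [0.0, 0.788, 0.615, 0.0]
contact_force: [-0.1, 0.2, 5.7]
width: 0.0003
gripper_force: 2.7
```

```bash
python3 look.py w11
```

```text
11.25 along 0.0926 lat -0.0007 z 0.06505 Fz 5.73 Falong 0.16 yaw 75.96
front row 176.0 front-edge along (tile centre) 0.0952
```

View pics/w11.png

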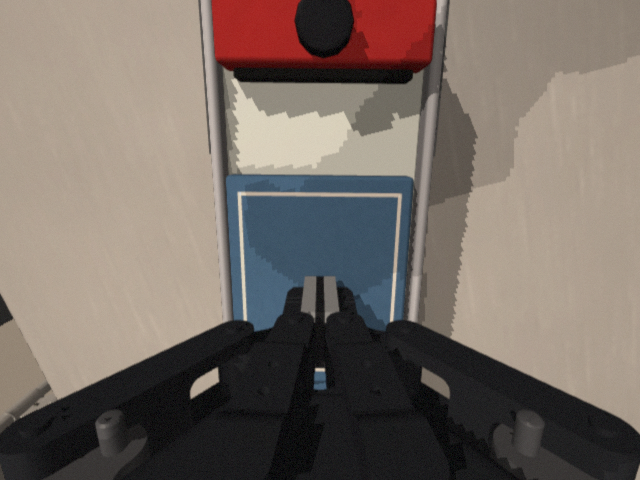

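```bash
python3 - <<'E'
from h import *
exec(open("st.py").read().split("\n",1)[1])
c=cam("wrist",s)
for v in(74,82):
  for z in(.047,.052,.057):print(v,z,((plane(c,(324,v),z)-o)@u).round(4))
for v in(175,178):
  for z in(.047,.057):print(v,z,((plane(c,(320,v),z)-o)@u).round(4))
E
```

```text
11.3 along 0.0926 lat -0.0007 z 0.06503 Fz 5.55 Falong -0.34 yaw 75.95
74 0.047 0.1858
74 0.052 0.1848
74 0.057 0.1839
82 0.047 0.1828
82 0.052 0.1819
82 0.057 0.181
175 0.047 0.1448
175 0.057 0.1456
178 0.047 0.1435
178 0.057 0.1443
```

The wrist view shows the tile's front edge at row 176 and the pad's face at about row 82, so roughly 36 mm remain. The tile should drop flat after about 12 mm more.

move_arm --deltas '[[[0.004,0,0.0001,0,1],[0.009,0,0.0001,0,1],[0.0125,0,0.0001,0,1],[0.0125,0,0.0001,0,1]]]'

```text
clock: 11.7
position: [0.5297, -0.0605, 0.0642]
ee_rot: [-0.001, 0.788, 0.615, -0.0]
contact_force: [0.1, 0.2, 0.4]
width: 0.0002
gripper_force: 0.0
```

```bash
python3 look.py w12
```

```text
11.7 along 0.1025 lat 0.0002 z 0.0642 Fz 0.38 Falong 0.23 yaw 75.98
front row 191.0 front-edge along (tile centre) 0.0989
```

move_arm --deltas '[[[0,0,-0.02,0,1],[0,0,-0.05,0,1],[-0.04,0,-0.05,0,1],[-0.08,0,-0.05,0,1],[-0.096,0,-0.05,0,1],[-0.096,0,-0.05,0,1],[-0.096,0,-0.05,0,1]]]'

```text
clock: 12.45
position: [0.5114, -0.1352, 0.1045]
ee_rot: [-0.001, 0.789, 0.615, 0.0]
contact_force: [0.1, -0.1, -0.1]
width: -0.0003
gripper_force: 0.0
```

```bash
python3 look.py w13; python3 - <<'E'
from h import *
im=manip.get_image("side");cv2.imwrite("pics/s13.png",cv2.resize(im[180:310,260:430],(785,600),interpolation=cv2.INTER_CUBIC)[:,:,::-1])
E
```

```text
12.45 along 0.0256 lat -0.0002 z 0.10448 Fz -0.13 Falong -0.04 yaw 75.89
front row 22.0 front-edge along (tile centre) 0.0846
```

View pics/w13.png

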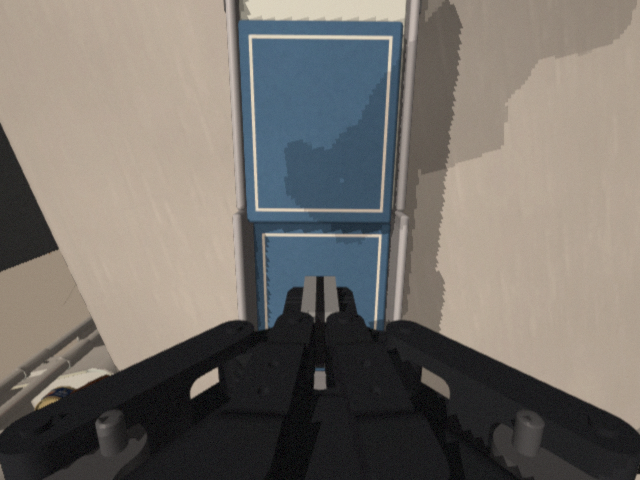

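The wrist view shows the tile on the rails, with its front edge at row 20 and its rear edge at about row 221. The second tile is still in the well, and its border shows from row 235.

```bash
python3 - <<'E'
from h import *
exec(open("st.py").read().split("\n",1)[1])
im=cv2.imread("pics/w13.png")
g=im[:,300:340].mean(1).astype(int);print([(r,*g[r]) for r in range(204,242,2)])
c=cam("wrist",s)
for v,z in((20,.056),(20,.058),(213,.056),(213,.058),(221,.056),(221,.058),(221,.048),(235,.048),(235,.056)):print(v,z,((plane(c,(320,v),z)-o)@u).round(4))
E
```

```text
12.55 along 0.0261 lat -0.0003 z 0.10455 Fz -0.14 Falong 0.07 yaw 75.98
[(204, np.int64(101), np.int64(84), np.int64(62)), (206, np.int64(102), np.int64(83), np.int64(62)), (208, np.int64(122), np.int64(119), np.int64(115)), (210, np.int64(159), np.int64(177), np.int64(194)), (212, np.int64(115), np.int64(104), np.int64(92)), (214, np.int64(105), np.int64(87), np.int64(64)), (216, np.int64(106), np.int64(88), np.int64(65)), (218, np.int64(108), np.int64(89), np.int64(66)), (220, np.int64(103), np.int64(85), np.int64(63)), (222, np.int64(70), np.int64(57), np.int64(42)), (224, np.int64(74), np.int64(60), np.int64(45)), (226, np.int64(78), np.int64(64), np.int64(47)), (228, np.int64(80), np.int64(65), np.int64(49)), (230, np.int64(90), np.int64(74), np.int64(55)), (232, np.int64(111), np.int64(93), np.int64(73)), (234, np.int64(167), np.int64(181), np.int64(191)), (236, np.int64(157), np.int64(164), np.int64(169)), (238, np.int64(121), np.int64(100), np.int64(75)), (240, np.int64(121), np.int64(100), np.int64(74))]
20 0.056 0.1488
20 0.058 0.1481
213 0.056 0.0555
213 0.058 0.0559
221 0.056 0.051
221 0.058 0.0514
221 0.048 0.0493
235 0.048 0.041
235 0.056 0.043
```

View pics/s13.png

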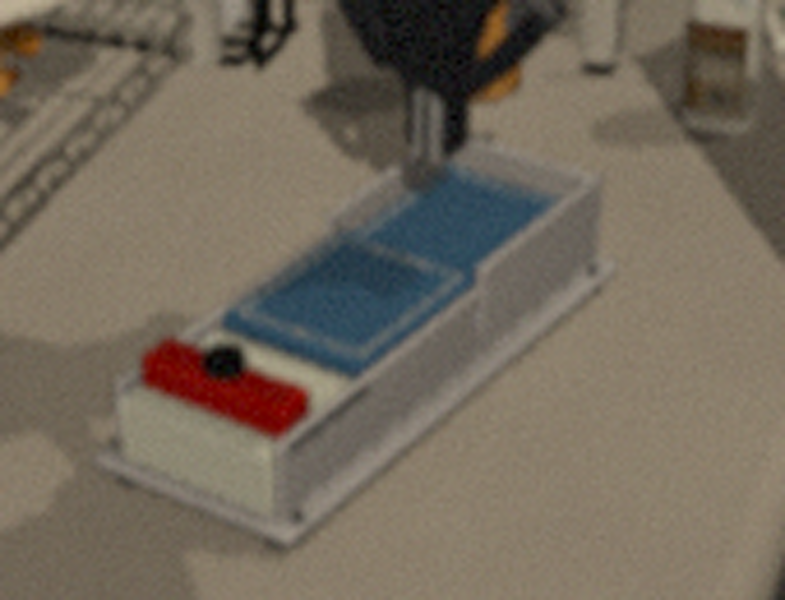

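The side view shows the tile clear of the stack and lying on the landing, with the second tile in the well. Next I'll lower the fingers behind the tile's rear edge, about 3.5 mm above the second tile, and push.

move_arm --deltas '[[[0,0,0.025,0,1],[0,0,0.045,0,1],[0,0,0.053,0,1],[0,0,0.056,0,1],[0,0,0.056,0,1],[0,0,0.056,0,1]]]'

```text
clock: 13.15
position: [0.5122, -0.1358, 0.0606]
ee_rot: [0.001, 0.788, 0.615, 0.0]
contact_force: [0.4, -0.2, 0.2]
width: -0.0001
gripper_force: 0.0
```

```bash
python3 st.py
```

```text
13.15 along 0.0252 lat -0.0011 z 0.06062 Fz 0.22 Falong -0.1 yaw 75.97
```

move_arm --deltas '[[[0.004,0,0,0,1],[0.008,0,0,0,1],[0.012,0,0,0,1],[0.016,0,0,0,1],[0.02,0,0,0,1],[0.024,0,0,0,1],[0.024,0,0,0,1]]]'

```text
clock: 13.85
position: [0.5163, -0.1167, 0.06]
ee_rot: [-0.0, 0.788, 0.616, 0.0]
contact_force: [-0.0, -0.6, 1.1]
width: -0.0003
gripper_force: 0.0
```

```bash
python3 look.py w14; python3 - <<'E'
from h import *
s=manip.get_state();c=cam("wrist",s);o=np.array([.505,-.160,0]);u=np.array([np.cos(np.radians(75.97)),np.sin(np.radians(75.97)),0])
im=cv2.imread("pics/w14.png");g=im[:,300:340].astype(float).mean(1);h=cv2.cvtColor(im,cv2.COLOR_BGR2HSV)
# pad: first dark run; report red bottom and blue top rows
m=cv2.inRange(h,(0,150,60),(8,255,255));r=np.flatnonzero(m[:,280:360].sum(1)>2000);print("red rows",r[[0,-1]] if len(r) else r)
print(g[0:120:4].astype(int).tolist())
E
```

```text
13.85 along 0.0448 lat -0.0004 z 0.05999 Fz 1.12 Falong -0.59 yaw 75.98
front row 20.0 front-edge along (tile centre) 0.1044
red rows []
[[200, 220, 226], [201, 220, 226], [201, 220, 226], [197, 216, 222], [156, 163, 162], [130, 107, 80], [131, 108, 80], [131, 108, 80], [131, 108, 80], [183, 195, 198], [175, 187, 191], [130, 108, 80], [131, 108, 80], [131, 108, 80], [131, 107, 80], [132, 108, 81], [132, 108, 80], [132, 108, 81], [132, 108, 81], [131, 108, 81], [132, 109, 81], [132, 109, 81], [132, 109, 81], [132, 109, 81], [132, 109, 81], [132, 108, 81], [132, 108, 80], [132, 109, 81], [132, 108, 81], [131, 108, 81]]
```

move_arm --deltas '[[[0.004,0,0,0,1],[0.008,0,0,0,1],[0.012,0,0,0,1],[0.016,0,0,0,1],[0.02,0,0,0,1],[0.02,0,0,0,1],[0.02,0,0,0,1]]]'

```text
clock: 14.6
position: [0.5202, -0.1015, 0.0601]
ee_rot: [0.0, 0.788, 0.615, 0.0]
contact_force: [0.4, 0.3, -0.1]
width: -0.0
gripper_force: 0.0
```

```bash
python3 look.py w15; python3 - <<'E'
from h import *
im=manip.get_image("scene");cv2.imwrite("pics/c15.png",cv2.resize(im[170:300,230:400],(785,600),interpolation=cv2.INTER_CUBIC)[:,:,::-1])
im=manip.get_image("side");cv2.imwrite("pics/s15.png",cv2.resize(im[180:310,260:430],(785,600),interpolation=cv2.INTER_CUBIC)[:,:,::-1])
E
```

```text
14.6 along 0.0605 lat -0.0006 z 0.06006 Fz -0.06 Falong 0.41 yaw 75.97
front row 20.0 front-edge along (tile centre) 0.1201
```

View pics/s15.png

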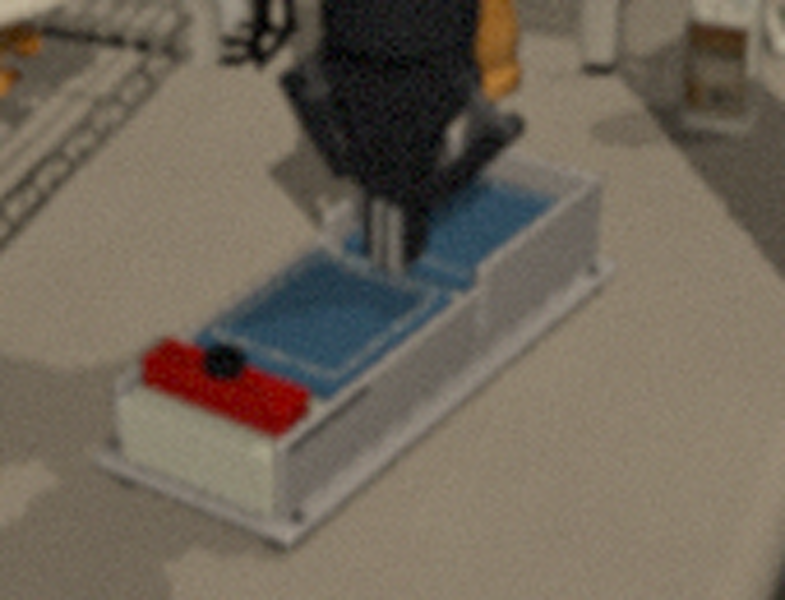

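The side view shows the tile moving with the fingers, a few mm short of the stop, and the second tile still in the well. Now for slow steps onto the pad.

move_arm --deltas '[[[0.0025,0,0,0,1],[0.005,0,0,0,1],[0.0075,0,0,0,1],[0.0075,0,0,0,1]]]'

```text
clock: 15.15
position: [0.5216, -0.0955, 0.06]
ee_rot: [-0.0, 0.788, 0.615, 0.0]
contact_force: [0.4, 0.1, -0.6]
width: -0.0
gripper_force: 0.0
```

```bash
python3 look.py w16; python3 - <<'E'
from h import *
im=cv2.imread("pics/w16.png");g=im[:40,280:300].astype(float).mean(1).astype(int);print(g[::2].tolist())
E
```

```text
15.15 along 0.0666 lat -0.0005 z 0.05999 Fz -0.58 Falong 0.18 yaw 75.97
front row 20.0 front-edge along (tile centre) 0.1262
[[10, 10, 11], [9, 9, 9], [9, 9, 11], [101, 112, 117], [133, 146, 152], [133, 147, 152], [131, 144, 150], [124, 137, 142], [113, 123, 126], [124, 106, 84], [129, 106, 79], [129, 107, 79], [130, 108, 80], [131, 108, 80], [131, 108, 80], [131, 107, 79], [129, 107, 79], [129, 107, 79], [152, 147, 136], [200, 221, 228]]
```

The pad's lower edge is at row 5 and the tile's front edge at row 18, leaving a gap of about 5 mm.

move_arm --deltas '[[[0.0015,0,0,0,1],[0.003,0,0,0,1],[0.0045,0,0,0,1],[0.0045,0,0,0,1]]]'

```text
clock: 15.6
position: [0.5225, -0.0921, 0.06]
ee_rot: [0.0, 0.788, 0.615, 0.0]
contact_force: [0.3, 0.1, 0.4]
width: 0.0001
gripper_force: 0.0
```

move_arm --deltas '[[[0.0008,0,0,0,1],[0.0008,0,0,0,1]]]'

```text
clock: 15.8
position: [0.5226, -0.0916, 0.06]
ee_rot: [0.0, 0.788, 0.615, 0.0]
contact_force: [0.0, -0.0, -0.1]
width: 0.0001
gripper_force: 0.0
```

```bash
cat > gap.py <<'E'
from h import *
exec(open("st.py").read().split("\n",1)[1])
im=manip.get_image("wrist");print(im[:30,280:300,0].mean(1).astype(int).tolist())
E
python3 gap.py
```

```text
15.8 along 0.0706 lat -0.0005 z 0.06001 Fz -0.09 Falong -0.03 yaw 75.95
[22, 23, 23, 20, 22, 21, 20, 18, 16, 13, 13, 10, 11, 13, 13, 11, 12, 22, 57, 74, 77, 79, 79, 79, 79, 79, 78, 79, 79, 79]
```

move_arm --deltas '[[[0.0005,0,0,0,1],[0.0005,0,0,0,1]]]'

```text
clock: 16.05
position: [0.5227, -0.0913, 0.06]
ee_rot: [0.0, 0.788, 0.615, -0.0]
contact_force: [-0.1, -0.3, 0.5]
width: 0.0001
gripper_force: 0.1
```

move_arm --deltas '[[[0.0005,0,0,0,1],[0.0005,0,0,0,1]]]'

```text
clock: 16.25
position: [0.5228, -0.0909, 0.06]
ee_rot: [0.0, 0.788, 0.615, -0.0]
contact_force: [0.8, -0.1, -0.4]
width: 0.0003
gripper_force: 0.1
```

```bash
python3 gap.py
```

```text
16.25 along 0.0713 lat -0.0006 z 0.06002 Fz -0.41 Falong 0.05 yaw 75.95
[22, 21, 20, 22, 22, 22, 23, 22, 21, 20, 19, 15, 11, 11, 12, 10, 10, 22, 45, 63, 73, 77, 78, 78, 78, 79, 79, 79, 79, 79]
```

move_arm --deltas '[[[0.0005,0,0,0,1],[0.0005,0,0,0,1]]]'

```text
clock: 16.5
position: [0.5229, -0.0905, 0.06]
ee_rot: [0.0, 0.788, 0.615, 0.0]
contact_force: [-0.5, 0.1, -0.3]
width: 0.0003
gripper_force: 0.1
```

move_arm --deltas '[[[0.0005,0,0,0,1],[0.0005,0,0,0,1]]]'

```text
clock: 16.7
position: [0.523, -0.0901, 0.06]
ee_rot: [0.0, 0.788, 0.615, -0.0]
contact_force: [-0.3, 0.4, 0.4]
width: -0.0
gripper_force: 0.1
```

move_arm --deltas '[[[0.0005,0,0,0,1],[0.0005,0,0,0,1]]]'

```text
clock: 16.9
position: [0.523, -0.0898, 0.06]
ee_rot: [0.0, 0.788, 0.615, -0.0]
contact_force: [-0.1, -0.6, 1.3]
width: -0.0002
gripper_force: 0.3
```

move_arm --deltas '[[[0.0005,0,0,0,1],[0.0005,0,0,0,1]]]'

```text
clock: 17.1
position: [0.523, -0.0895, 0.06]
ee_rot: [0.0, 0.788, 0.615, -0.0]
contact_force: [-1.5, -1.7, 0.8]
width: -0.0001
gripper_force: 0.8
```

```bash
python3 gap.py
```

```text
17.1 along 0.0727 lat -0.0004 z 0.06 Fz 0.77 Falong -1.98 yaw 75.96
[65, 65, 63, 49, 26, 21, 22, 22, 22, 21, 22, 22, 20, 19, 20, 15, 13, 22, 36, 45, 51, 61, 69, 74, 77, 78, 78, 79, 79, 79]
```

move_arm --deltas '[[[0.0003,0,0,0,1],[0.0003,0,0,0,1],[0.0003,0,0,0,1]]]'

```text
clock: 17.45
position: [0.5231, -0.0894, 0.06]
ee_rot: [0.0, 0.788, 0.615, -0.0]
contact_force: [-1.3, -3.7, 0.1]
width: -0.0002
gripper_force: 1.4
```

```bash
python3 st.py
```

```text
17.45 along 0.0729 lat -0.0004 z 0.06 Fz 0.13 Falong -3.92 yaw 75.96
```

Pushing at 3.9 N. I'll hold it for a second, then check the force.

move_arm --deltas '[[[0,0,0,0,1],[0,0,0,0,1],[0,0,0,0,1],[0,0,0,0,1],[0,0,0,0,1],[0,0,0,0,1],[0,0,0,0,1],[0,0,0,0,1],[0,0,0,0,1],[0,0,0,0,1]]]'

```text
clock: 18.45
position: [0.5232, -0.0892, 0.06]
ee_rot: [0.0, 0.788, 0.615, -0.0]
contact_force: [-1.6, -4.4, 0.3]
width: -0.0006
gripper_force: 2.1
```

```bash
python3 st.py
```

```text
18.45 along 0.0731 lat -0.0005 z 0.06001 Fz 0.27 Falong -4.64 yaw 75.96
```

move_arm --deltas '[[[-0.0002,0,0,0,1],[-0.0004,0,0,0,1],[-0.0006,0,0,0,1],[-0.0008,0,0,0,1],[-0.001,0,0,0,1],[-0.0015,0,0,0,1],[-0.003,0,0,0,1],[-0.006,0,0,0,1],[-0.012,0,0,0,1],[-0.02,0,0,0,1],[-0.02,0,0,0,1]]]'

```text
clock: 19.55
position: [0.5193, -0.1055, 0.06]
ee_rot: [0.0, 0.789, 0.615, -0.0]
contact_force: [-0.5, 0.5, 0.1]
width: -0.0001
gripper_force: 0.0
```

move_arm --deltas '[[[0,0,-0.01,0,1],[0,0,-0.04,0,1],[0,0,-0.08,0,1],[0.04,0,-0.12,0,1],[0.06,0,-0.15,0,1],[0.06,0,-0.15,0,1],[0.06,0,-0.15,0,1],[0.06,0,-0.15,0,1]]]'

```text
clock: 20.35
position: [0.53, -0.0583, 0.179]
ee_rot: [-0.001, 0.788, 0.615, -0.001]
contact_force: [0.1, 1.1, -0.7]
width: 0.0002
gripper_force: 0.0
```

```bash
python3 look.py w20
```

```text
20.35 along 0.1047 lat 0.0004 z 0.17904 Fz -0.68 Falong 1.12 yaw 75.94
front row 129.0 front-edge along (tile centre) 0.1258
```

View pics/w20.png

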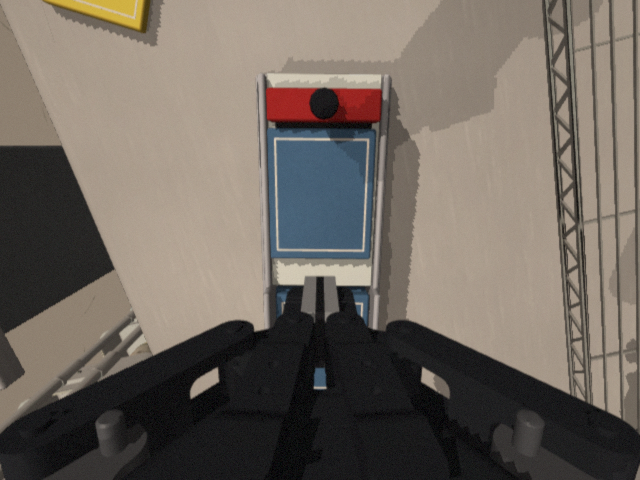

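The tile lies flat between the rails with its front edge at row 129, against the pad. The second tile is in the well, and nothing else has moved.

```bash
python3 -c "
from rig import manip
print(manip.sign_off())"
```

```text
the job is handed in; nothing more can be done
None
```

The top blue tile lies flat on the landing and was pressed home against the stop's pad at about 4 to 4.6 N for a second; the last wrist view showed it touching the pad with the second tile still in the well, the fingers are clear, and I handed the job in at about 20 s.

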